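# Vent the vacuum drying chamber and hold its lid clear

## Task

The drying chamber is still under vacuum: swing its vent valve (the ball valve with the short copper-coloured filter on its end) to half open, 45 degrees and not beyond, so that the air comes in gently, let go of it, and leave the pump valve shut. Then pinch the lid's handle bar at the lid's balance point, which is off-centre towards the heavy gauge, and raise the lid level, straight up off the chamber. Finish while still holding it, level and still, right over the chamber and about 90 mm clear of the rim, so that I can take the basket out from below; leave everything else on the bench as it stands.

Things in the scene. Friction and masses are not known exactly. Their poses are not given: they have to be found in the camera images.
- chamber: stainless vacuum chamber bolted to the bench, 136 mm wide (146 at the rim), rim with seal 78 mm above the bench, bore 122 mm. Origin: centre of its foot, z up. In its frame the vent valve is on the -y side, its pipe ending in a copper-coloured filter 189 mm from the centre; the pump valve is 30 degrees from +x towards -y, its pipe bending down into the bench at 165 mm. Pipes 45 mm above the bench
- chamber_mouth (a point): centre of the chamber's mouth, at rim height (78 mm above the bench)
- vent (a joint): angle of the vent ball valve, rad: 0 = shut (handle square across its pipe, pointing along the chamber's -x), 1.571 = fully open (handle in line with the pipe, pointing away from the chamber along its -y). Opens counter-clockwise seen from above; stiff (0.22 N m, about 3 N at the grip), stays where it is left. Starts shut, within 0.08
- vent_pivot (a point): point on the vent valve's upright turning axis, at the height of the middle of its grey handle sleeve (76.5 mm above the bench); 130 mm from the chamber's axis
- vent_grip (a point): middle of the gripping part of the vent handle's grey sleeve, 68 mm from the turning axis; turns with the handle. Sleeve 13 mm wide, 10 mm high (71.5 to 81.5 mm above the bench), 58 mm long (30 to 88 mm from the axis). Free space beside and below it; the valve body at the axis stays below 63 mm
- pumpvalve (a joint): angle of the pump ball valve, same size and make as the vent valve, rad: 0 = shut (as found), 1.571 = open; to be left shut
- lid: cast aluminium lid, a disc 146 mm wide, 8 mm thick, loose on the chamber's seal, with a 4 mm deep, 110 mm wide locating step beneath. Origin: centre of the disc's sealing underside, z up. A straight round steel handle bar runs along its x axis on two end posts (at x = -56 and +76 mm). Mass 0.72 to 0.97 kg, balance point at x = 51, y = 0 mm. Not clamped: once vented it lifts off freely
- lid_gauge (a point): top centre of the face-up dial gauge (52 mm wide) on a brass block, at x = 104 mm, y = 0, 72 mm above the lid's underside; they sit on an arm that overhangs the rim on the lid's +x side, out to 130 mm from the lid's centre, and make that side heavy
- lid_balance (a point): the point of the lid's handle bar over its balance point: x = 51 mm, y = 0 in the lid's frame, on the bar's axis, 42 mm above the lid's underside (120 mm above the bench at the start); axes as the lid's. The bar is 14 mm thick with 27 mm of free height below it (23 mm over the gauge arm). Gripped well away from here the lid sags to the heavy side
- basket: open stainless basket with cleaned watch parts, 62 mm across, 40 mm high, standing loose inside the chamber under the lid (origin: centre of its underside)
- holder: round grey movement holder with a brass movement on it, 52 mm across, 17 mm high, on the bench left of the chamber (origin: centre of its underside)
- driver: small aluminium screwdriver, 120 mm long, lying on the bench on the robot's side of the chamber (origin: underside, mid-length; x along it)
- jar: closed glass jar with a steel cap, 60 mm across, 85 mm high, right of the chamber (origin: centre of its underside)
- loupe: grey eye loupe, 36 mm across, 32 mm high, right of the chamber (origin: centre of its underside)
- watch: steel wristwatch case, 40 mm across, 12 mm high, on a 3 mm grey work mat at the left (origin: centre of its underside)
- presspad: turned grey plastic pad of the case press, 46 mm across, 58 mm high, left and beyond the chamber (origin: centre of its underside)

How it is judged (in metres and radians):
On the way, in this order (a step that is already met when the one before it is completed fails the run):
1. the vent valve stands half open, 36 to 54 degrees, and is let go of (value of joint vent between 0.628 and 0.942 rad and contact force between the fingers and vent below 0.3 N), for 0.3 s.
2. the lid is off the chamber, carried level by the fingers at its balance point (height (world z) of lid above 0.098 m and angle between lid's own z axis and vertical below 0.1 rad and contact force between the fingers and lid above 1 N and x of the grasp point in the frame of lid_balance between -0.02 and 0.02 m), for 0.2 s.
At the end, for the whole second after the job is handed in: Fingers still hold the lid within 20 mm of its balance point along the bar, tilted under 5 degrees, at rest, its centre within 30 mm of the chamber axis, underside 60 to 130 mm above the rim, off the chamber; vent valve at 36 to 54 degrees, pump valve shut (value of joint vent between 0.628 and 0.942 rad and value of joint pumpvalve below 0.15 rad and height (world z) of lid between 0.138 and 0.208 m and angle between lid's own z axis and vertical below 0.087 rad and horizontal distance between lid and chamber_mouth below 0.03 m and linear speed of lid below 0.02 m/s and angular speed of lid below 0.1 rad/s and contact force between the fingers and lid above 1 N and x of the grasp point in the frame of lid_balance between -0.02 and 0.02 m and contact force between lid and chamber below 0.1 N); the arm keeps its last pose, push and grip.
It fails at once if the vent valve opened beyond 60 degrees (value of joint vent above 1.047 rad).
It fails at once if the lid forced up before the vent valve is open (height (world z) of lid above 0.083 m and value of joint vent below 0.55 rad).
It fails at once if the lid tilted by more than 11 degrees or carried more than 80 mm aside from the chamber's axis (angle between lid's own z axis and vertical above 0.2 rad or horizontal distance between lid and chamber_mouth above 0.08 m).
It fails at once if the pump valve turned (value of joint pumpvalve above 0.15 rad).
It fails at once if a bystander shifted by more than 20 mm (distance of any of basket, holder, driver, jar, loupe, watch, presspad from where it was at the start of the episode above 0.02 m).
It also fails if it takes over 48 s, if anything falls off the work surface, if the arm or the gripper's body presses on something with over 40 N, if the wrist force passes 120 N, or if a joint passes its speed limit or range.

## Robot

A 6-joint arm with a two-finger parallel gripper is mounted at the origin on the work surface. World frame = base frame: x ahead of the robot, y to its left, z up, the work surface at z = 0. Lengths are in mm, angles in degrees, forces in N, time in s.
With the tool pointing down it reaches from about 225 to 875 mm from the base axis. Payload 3.4 kg.
Tool frame: the origin (TCP) lies at the very end of the fingers, on their centre line; the grasp point (between the pads) lies 19 mm behind it; z points along the fingers, y is the line along which they close (so a half turn about z gives the same grasp; the last joint's range is limited). The gripper opens to 85 mm and grips with 20 to 120 N. Pads are 22 mm wide; open, the fingers measure 114 mm over their backs; the gripper's body (76 mm by 85 mm) begins 54 mm behind the grasp point. The pads swing forward as they close: fully open they stand 13 mm farther back than shut.
Start: joints at [68.698, 15.808, 86.224, -0, 77.962, -6.933], TCP at [142.718, 557.041, 231.328] pointing down, gripper open.
Joint ranges: [-165.64, 165.64], [-43.16, 119.46], [12.63, 154.43], [-67.54, 247.53], [6.08, 155.33], [-154.97, 154.97]. Speed limits (degrees/s): [147.25, 147.25, 180, 180, 180, 180].

## Interface

Orientations are given as a 3x3 rotation matrix whose columns are the frame's x, y, z axes.
In Python, from station import arm, vision, workorder gives the robot as it stands.
- The arm moves only by the tool carry_out, never from a script. Its argument "commands" is a list of rows, each an object with "slide": the shift along the tool's x, y, z in m, a list of three; "turn": the turn, a rotation vector about the tool's x, y, z in rad, a list of three. In form: [{"slide": [tx, ty, tz], "turn": [wx, wy, wz]}, ...]. A call has exactly 10 rows; each row shifts and turns the commanded pose from where the row before left it, along the tool's axes as they then stand; what a row does not reach is not made up. A row lasts 1/8 s, in which the tool goes at most 62.5 mm and 10.7 degrees, less where a joint would pass 70% of its speed; a pose out of reach is approached as far as the arm can. A call with a gripper value outside its range is refused whole. "fingers" is the finger opening in m, from 0 to 0.0854, set as the call begins (left out, the last holds). The fingers move at their own pace and stop on an object; "force" is the grip in N (left out, the last holds). Time passes only in rows, so rows that do not move let the fingers close, or fill a call up. It gives the time, the measured TCP pose, the force, the opening and the grip force at its end, in the units of the state.
- arm.observe(): the state, without advancing time (a new reading comes with each control period).
- vision.grab_frame(name): name is "side" or "top"; returns the picture (480x640x3 uint8, blue, green, red); there is no depth.
- vision.camera_model(name): a dict with "fovy" (degrees; the focal length in pixels is half the picture's height over the tangent of half this angle, whatever the lens; pixels are square), "cx", "cy" (the principal point, pixels), "rvec" (rotation vector, rad) and "tvec" (3), from world to camera coordinates, as OpenCV has them. Camera axes: x right, y down, z forward; pixel columns grow to the right and rows downward; lengths in mm; the calibration is good to about 2 mm. A picture is of the moment at which its call begins. camera_model takes no time and is no camera call.
- workorder.sign_off(): hands the job in; it is judged then, once.
Trained networks look in the newest picture that a camera, given by its name, has taken for a name from the list of things; names that differ only in an ending like _2 or _b are one class to them, and where a whole thing is asked for, a point or a joint stands for the part that bears it (a point fixed in the world has none). Each returns a list of dicts, best first, with "confidence" (0 to 1); they miss things now and then, are a little off and sometimes report something else, mostly with a low value. They report only what shows in the picture. A call takes as long as a camera call.
- vision.masks_of(camera, target): "pixels" (480x640 bool, what is visible of it) and "uv" ([column, row] in pixels, amid what is visible of it).
The state is a dict: "t": time; "joint_pos": joint angles; "qvel": joint speeds; "joint_efforts": joint torques, N m; "position": TCP position; "ee_rot": TCP orientation; "contact_force": force on the tool from outside, world axes, zero at the start; "moment": the same for the moment, N m; "width": opening from 0.0 (shut) to 1.0 (fully open); "finger_force": force on a finger pad.
Only numpy, scipy, OpenCV 4.12 (cv2) and the standard library are available. Lean on these libraries where they do the work, as an engineer would, in place of code of your own. Each camera call takes 0.05 s, during which the arm holds its last target. There are 200 camera calls.

## Working session

There is one attempt and no reset: what is moved stays moved. The work goes in short steps, Python scripts to look and compute and a tool call to move; the robot and the scene stay as the last step left them, time stands still between calls to the robot, and variables do not carry over. Pictures are saved under pics/ and viewed, at most 10 in all, crops included, and the job is handed in when it is done.

Besides the shell and the picture viewer there is one more tool, called in YAML: its name, and indented under it one key for each argument. carry_out: Moves the arm, as the interface text tells. Its arguments: {"type":"object","properties":{"commands":{"type":"array","items":{"type":"object","properties":{"slide":{"type":"array","items":{"type":"number"}},"turn":{"type":"array","items":{"type":"number"}}}}},"fingers":{"type":"number"},"force":{"type":"number"}},"required":["commands"]}

```bash
mkdir -p pics
python3 - <<'E'
from station import arm, vision, workorder
import cv2
s=arm.observe(); print(s['t'],s['position'],s['ee_rot'],s['width'])
for c in ('side','top'):
    im=vision.grab_frame(c); cv2.imwrite(f'pics/{c}0.png',im); m=vision.camera_model(c); print(c,m)
    for n in ('chamber','vent','vent_grip','lid','lid_gauge','pumpvalve'):
        for r in vision.masks_of(c,n)[:2]: print(n,round(r['confidence'],2),r['uv'],r['pixels'].sum())
E
```

```text
0.0 [142.50044849 556.50079263 230.43375166] [[-9.68712989e-01  2.48182736e-01 -6.89675074e-04]
 [ 2.48183584e-01  9.68711437e-01 -1.74973329e-03]
 [ 2.33842538e-04 -1.86615539e-03 -9.99998231e-01]] 1.000068249971999
side {'fovy': 42.68116092244631, 'cx': 325.63618360472253, 'cy': 239.71907539411768, 'rvec': array([ 0.19130212, -2.82164709,  1.27441255]), 'tvec': array([ 543.32423935,  131.53555893, 1456.11768577])}
chamber 0.94 [312.3, 269.5] 1762
vent 0.58 [337.1, 221.4] 204
vent_grip 0.58 [316.1, 266.2] 1785
vent_grip 0.51 [338.7, 217.3] 184
lid 0.59 [302.4, 252.4] 2424
lid_gauge 0.74 [326.0, 475.9] 185
lid_gauge 0.6 [303.3, 249.7] 2456
pumpvalve 0.57 [253.9, 229.6] 173
pumpvalve 0.18 [275.9, 417.2] 639
top {'fovy': 45.56714157269384, 'cx': 316.39125358108475, 'cy': 247.97148164070012, 'rvec': array([ 2.19382743, -2.16589218,  0.10179468]), 'tvec': array([  45.15777111,  583.02708324, 1710.41438563])}
chamber 0.88 [363.1, 245.5] 952
vent 0.69 [196.2, 241.3] 198
vent 0.6 [378.4, 261.0] 69
vent_grip 0.59 [373.5, 265.7] 128
lid 0.93 [326.3, 241.1] 2250
lid_gauge 0.85 [327.7, 240.3] 2337
lid_gauge 0.53 [287.8, 277.8] 116
pumpvalve 0.7 [373.2, 266.2] 137
pumpvalve 0.57 [349.3, 195.9] 136
```

Run:
```python
import cv2
a=cv2.imread('pics/top0.png')[150:350,180:447]; cv2.imwrite('pics/t1.png',cv2.resize(a,(800,600),interpolation=cv2.INTER_CUBIC))
a=cv2.imread('pics/side0.png')[160:340,210:450]; cv2.imwrite('pics/s1.png',cv2.resize(a,(800,600),interpolation=cv2.INTER_CUBIC))
```

```text
(no output)
```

View pics/t1.png

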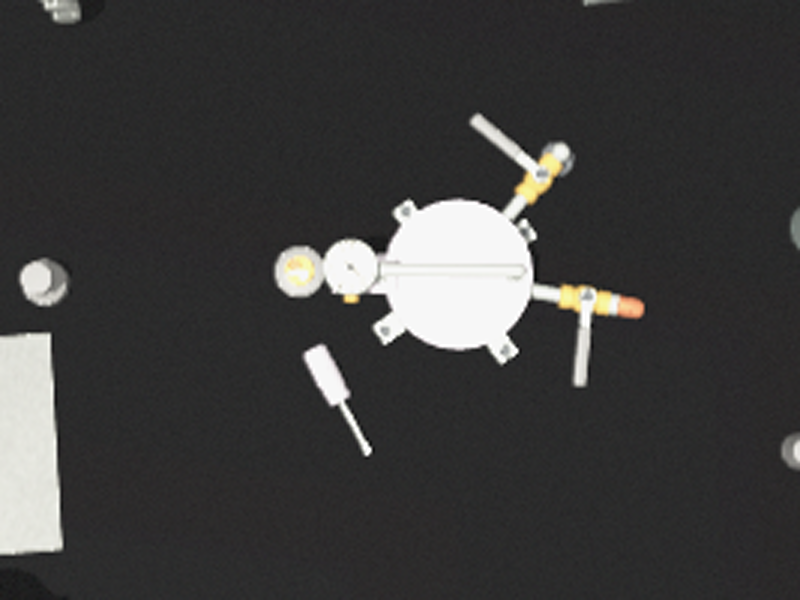

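View pics/s1.png

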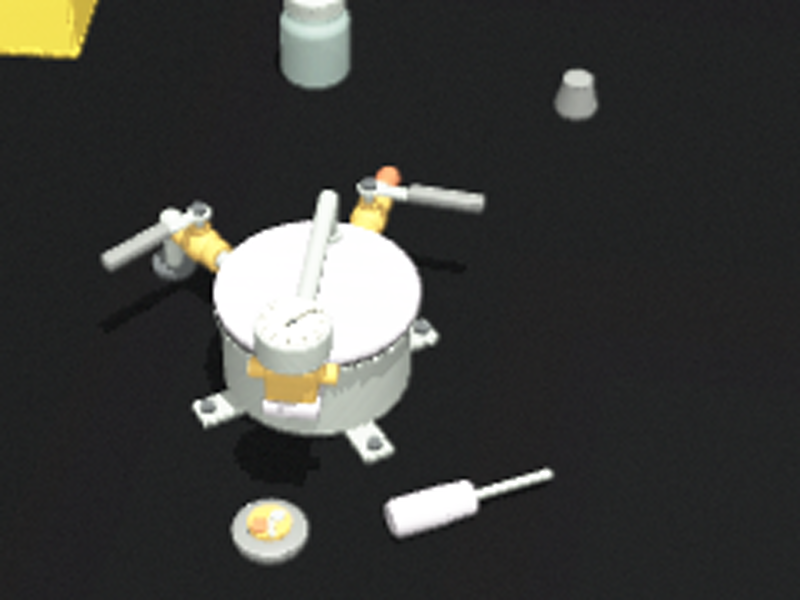

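View pics/top0.png

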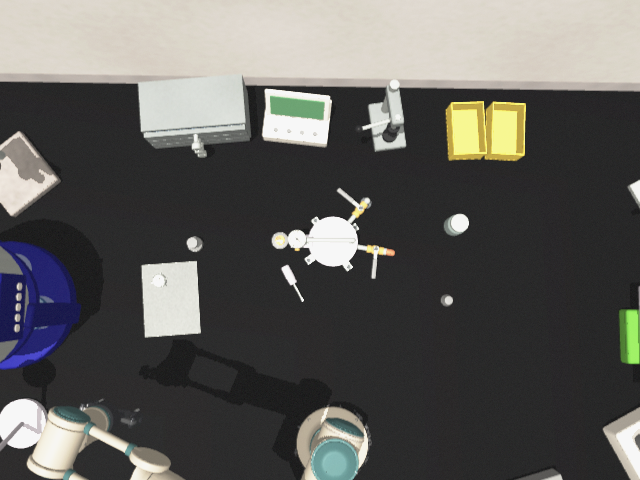

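The top view shows the lid disc near crop (459,274), the gauge at (351,267), the vent pivot at (588,296), and its handle tip at (580,385) with the filter to its right. The pump valve is at (541,174). In the side view the gauge is at (295,318) and the vent handle tip at (483,203). I'll fit the poses from these points.

```bash
cat > fit.py <<'E'
import numpy as np, cv2
from scipy.optimize import least_squares
from station import vision
M={c:vision.camera_model(c) for c in ('top','side')}
def proj(c,P):
    m=M[c]; f=240/np.tan(np.radians(m['fovy']/2)); K=np.array([[f,0,m['cx']],[0,f,m['cy']],[0,0,1.]])
    return cv2.projectPoints(np.array([P],float),m['rvec'],m['tvec'],K,None)[0].ravel()
def pt(o,yaw,x,y,z): c,s=np.cos(yaw),np.sin(yaw); return [o[0]+c*x-s*y,o[1]+s*x+c*y,z]
def model(p):
    c,yc,l,yl,v=p[:2],p[2],p[3:5],p[5],p[6]
    a=np.radians(30)
    pv=(130*np.cos(a),-130*np.sin(a))
    return {'gauge':pt(l,yl,104,0,150),'disc':pt(l,yl,0,0,86),'barend':pt(l,yl,-60,0,122),
     'vpiv':pt(c,yc,0,-130,80),'vtip':pt(c,yc,-88*np.cos(v),-130-88*np.sin(v),77),'filt':pt(c,yc,0,-187,45),
     'ppiv':pt(c,yc,*pv,80)}
T=lambda u,v:(180+u/3-1/3,150+v/3-1/3); S=lambda u,v:(210+u*.3-.35,160+v*.3-.35)
E
cat > a.py <<'E'
from fit import *
obs=[('top','gauge',T(351,267)),('top','disc',T(459,274)),('top','barend',T(524,271)),('top','vpiv',T(588,296)),('top','vtip',T(580,385)),('top','filt',T(642,308)),('top','ppiv',T(541,174)),
('side','gauge',S(295,318)),('side','barend',S(330,195)),('side','vpiv',S(368,187)),('side','vtip',S(483,203)),('side','ppiv',S(200,212))]
def res(p):
    m=model(p); r=[proj(c,m[n])-o for c,n,o in obs]
    return np.concatenate([np.ravel(r),[(p[0]-p[3])/3,(p[1]-p[4])/3]])
r=least_squares(res,[550,0,1.5,550,0,1.5,0],x_scale=[10,10,.1,10,10,.1,.1],loss='soft_l1')
print(r.x.round(3)); 
for o,e in zip(obs,res(r.x)[:24].reshape(-1,2)): print(o[:2],e.round(2))
p=r.x
print('bal',pt(p[3:5],p[5],51,0,120),'vpiv',pt(p[:2],p[2],0,-130,76.5))
E
python3 a.py
```

```text
[ 5.96779e+02  6.84900e+00 -1.40000e-01  5.97387e+02  5.56100e+00
  1.58100e+00  5.20000e-02]
('top', 'gauge') [-0.09  0.27]
('top', 'disc') [-0.03  0.29]
('top', 'barend') [-0.37  0.13]
('top', 'vpiv') [0.12 0.07]
('top', 'vtip') [-0.08  0.21]
('top', 'filt') [-0.4  -0.04]
('top', 'ppiv') [-0.49 -0.04]
('side', 'gauge') [-0.25  0.26]
('side', 'barend') [-0.11 -0.57]
('side', 'vpiv') [ 0.16 -1.39]
('side', 'vtip') [ 0.04 -0.07]
('side', 'ppiv') [-0.42 -1.1 ]
bal [np.float64(596.8915507451512), np.float64(56.558470512657486), 120] vpiv [np.float64(578.6330886904803), np.float64(-121.87875064958727), 76.5]
```

carry_out:
  commands:
    - {"slide": [-0.04,-0.043,0],"turn": [0,0,0]}
    - {"slide": [-0.04,-0.043,0],"turn": [0,0,0]}
    - {"slide": [-0.04,-0.043,0],"turn": [0,0,0]}
    - {"slide": [-0.04,-0.043,0],"turn": [0,0,0]}
    - {"slide": [-0.04,-0.043,0],"turn": [0,0,0]}
    - {"slide": [-0.04,-0.043,0],"turn": [0,0,0]}
    - {"slide": [-0.04,-0.043,0],"turn": [0,0,0]}
    - {"slide": [-0.04,-0.043,0],"turn": [0,0,0]}
    - {"slide": [-0.04,-0.043,0],"turn": [0,0,0]}
    - {"slide": [-0.04,-0.043,0],"turn": [0,0,0]}
  fingers: 0.05

```text
t: 1.95
position: [424.3, 39.4, 231.7]
ee_rot: [[-0.969, 0.249, 0.001], [0.249, 0.969, 0.0], [-0.001, 0.001, -1.0]]
contact_force: [-0.4, 1.8, 0.6]
width: 0.583
finger_force: 0.0
```

carry_out:
  commands:
    - {"slide": [-0.04,-0.043,0],"turn": [0,0,0]}
    - {"slide": [-0.04,-0.043,0],"turn": [0,0,0]}
    - {"slide": [-0.04,-0.043,0],"turn": [0,0,0]}
    - {"slide": [0,0,0],"turn": [0,0,0.186]}
    - {"slide": [0,0,0],"turn": [0,0,0.186]}
    - {"slide": [0,0,0],"turn": [0,0,0.186]}
    - {"slide": [0,0,0],"turn": [0,0,0.186]}
    - {"slide": [0,0,0],"turn": [0,0,0.186]}
    - {"slide": [0,0,0],"turn": [0,0,0.186]}
    - {"slide": [0,0,0],"turn": [0,0,0.186]}

```text
t: 3.2
position: [507.7, -113.5, 231.3]
ee_rot: [[-0.012, 1.0, 0.0], [1.0, 0.012, 0.0], [0.0, 0.0, -1.0]]
contact_force: [0.7, -0.4, 0.5]
width: 0.585
finger_force: 0.0
```

carry_out:
  commands:
    - {"slide": [0,0,0],"turn": [0,0,0.186]}
    - {"slide": [0,0,0],"turn": [0,0,0.186]}
    - {"slide": [0,0,0],"turn": [0,0,0.186]}
    - {"slide": [0,0,0],"turn": [0,0,0.186]}
    - {"slide": [0,0,0],"turn": [0,0,0.186]}
    - {"slide": [0,0,0],"turn": [0,0,0.186]}
    - {"slide": [0,0,0],"turn": [0,0,0.186]}
    - {"slide": [0,0,0],"turn": [0,0,0.186]}
    - {"slide": [0,0,0],"turn": [0,0,0.186]}
    - {"slide": [0,0,0],"turn": [0,0,0]}

```text
t: 4.45
position: [507.7, -113.5, 231.3]
ee_rot: [[0.997, -0.083, 0.0], [-0.083, -0.997, 0.0], [0.0, -0.0, -1.0]]
contact_force: [-0.5, 0.1, -0.6]
width: 0.589
finger_force: 0.0
```

```bash
cat > st.py <<'E'
from station import arm, vision
import numpy as np, sys
s=arm.observe(); R=np.array(s['ee_rot']); P=np.array(s['position'])
print(round(s['t'],2),P.round(1),'xang',np.degrees(np.arctan2(R[1,0],R[0,0])).round(2),'z',R[:,2].round(4),'w',round(s['width']*85.4,1),'F',np.round(s['contact_force'],1),'ff',np.round(s['finger_force'],1),'q',np.round(s['joint_pos'],0))
if len(sys.argv)>3:
    d=np.array(list(map(float,sys.argv[1:4])))-P; print('tool delta',(R.T@d).round(1))
    if len(sys.argv)>4: print('turn', np.radians(np.degrees(np.arctan2(R[1,0],R[0,0]))-float(sys.argv[4])).round(3))
E
python3 st.py 511 -116 57.5 -5
```

```text
4.45 [ 507.7 -113.5  231.3] xang -4.76 z [ 1.e-04  0.e+00 -1.e+00] w 50.3 F [-0.5  0.1 -0.6] ff 0.0 q [-20.  11.  93.   0.  76.  74.]
tool delta [  3.4   2.2 173.8]
turn 0.004
```

carry_out:
  commands:
    - {"slide": [0.0034,0.0022,0.05],"turn": [0,0,0]}
    - {"slide": [0,0,0.045],"turn": [0,0,0]}
    - {"slide": [0,0,0.03],"turn": [0,0,0]}
    - {"slide": [0,0,0.02],"turn": [0,0,0]}
    - {"slide": [0,0,0.015],"turn": [0,0,0]}
    - {"slide": [0,0,0.0135],"turn": [0,0,0]}
    - {"slide": [0,0,0],"turn": [0,0,0]}
    - {"slide": [0,0,0],"turn": [0,0,0]}
    - {"slide": [0,0,0],"turn": [0,0,0]}
    - {"slide": [0,0,0],"turn": [0,0,0]}

```text
t: 5.7
position: [511.3, -116.1, 58.3]
ee_rot: [[0.996, -0.085, 0.001], [-0.085, -0.996, -0.0], [0.001, 0.0, -1.0]]
contact_force: [0.5, -0.3, -0.9]
width: 0.587
finger_force: 0.0
```

carry_out:
  commands:
    - {"slide": [0,0,0],"turn": [0,0,0]}
    - {"slide": [0,0,0],"turn": [0,0,0]}
    - {"slide": [0,0,0],"turn": [0,0,0]}
    - {"slide": [0,0,0],"turn": [0,0,0]}
    - {"slide": [0,0,0],"turn": [0,0,0]}
    - {"slide": [0,0,0],"turn": [0,0,0]}
    - {"slide": [0,0,0],"turn": [0,0,0]}
    - {"slide": [0,0,0],"turn": [0,0,0]}
    - {"slide": [0,0,0],"turn": [0,0,0]}
    - {"slide": [0,0,0],"turn": [0,0,0]}
  fingers: 0.0
  force: 25

```text
t: 6.95
position: [510.8, -115.7, 57.9]
ee_rot: [[0.996, -0.085, -0.0], [-0.085, -0.996, 0.001], [-0.0, -0.001, -1.0]]
contact_force: [-0.7, 3.4, 5.0]
width: 0.148
finger_force: 28.4
```

```bash
python3 st.py 511 -116 57.5 -5
```

```text
6.95 [ 510.8 -115.7   57.9] xang -4.89 z [-1.e-04  7.e-04 -1.e+00] w 12.7 F [-0.7  3.4  5. ] ff 28.4 q [-20.  21. 107.   0.  53.  74.]
tool delta [0.2 0.3 0.4]
turn 0.002
```

carry_out:
  commands:
    - {"slide": [0.0002,0.005,0],"turn": [0,0,-0.0733]}
    - {"slide": [0.0002,0.005,0],"turn": [0,0,-0.0733]}
    - {"slide": [0.0002,0.005,0],"turn": [0,0,-0.0733]}
    - {"slide": [0.0002,0.005,0],"turn": [0,0,-0.0733]}
    - {"slide": [0.0002,0.005,0],"turn": [0,0,-0.0733]}
    - {"slide": [0.0002,0.005,0],"turn": [0,0,-0.0733]}
    - {"slide": [0.0002,0.005,0],"turn": [0,0,-0.0733]}
    - {"slide": [0.0002,0.005,0],"turn": [0,0,-0.0733]}
    - {"slide": [0.0002,0.005,0],"turn": [0,0,-0.0733]}
    - {"slide": [0.0002,0.005,0],"turn": [0,0,-0.0733]}

```text
t: 8.2
position: [524.8, -161.9, 57.9]
ee_rot: [[0.797, 0.604, 0.0], [0.604, -0.797, 0.002], [0.002, -0.002, -1.0]]
contact_force: [0.1, 6.7, 5.1]
width: 0.147
finger_force: 28.2
```

```bash
python3 st.py 524.3 -162.8 57.5 37
```

```text
8.2 [ 524.8 -161.9   57.9] xang 37.18 z [ 2.0e-04  2.3e-03 -1.0e+00] w 12.6 F [0.1 6.7 5.1] ff 28.2 q [-24.  22. 104.   0.  54.  28.]
tool delta [-0.9  0.4  0.4]
turn 0.003
```

carry_out:
  commands:
    - {"slide": [0,0,0],"turn": [0,0,0]}
    - {"slide": [0,0,0],"turn": [0,0,0]}
    - {"slide": [0,0,0],"turn": [0,0,0]}
    - {"slide": [0,0,0],"turn": [0,0,0]}
    - {"slide": [0,0,0],"turn": [0,0,0]}
    - {"slide": [0,0,-0.02],"turn": [0,0,0]}
    - {"slide": [0,0,-0.03],"turn": [0,0,0]}
    - {"slide": [0,0,-0.04],"turn": [0,0,0]}
    - {"slide": [0,0,-0.05],"turn": [0,0,0]}
    - {"slide": [0,0,-0.03],"turn": [0,0,0]}
  fingers: 0.045

```text
t: 9.45
position: [525.4, -163.3, 230.5]
ee_rot: [[0.797, 0.603, 0.003], [0.603, -0.797, -0.002], [0.002, 0.003, -1.0]]
contact_force: [0.3, -0.0, 0.2]
width: 0.53
finger_force: 0.0
```

```bash
python3 st.py 597 56.5 200 90.6
```

```text
9.45 [ 525.4 -163.3  230.5] xang 37.11 z [ 0.0034 -0.0015 -1.    ] w 45.3 F [ 0.3 -0.   0.2] ff 0.0 q [-25.  14.  89.   0.  77.  28.]
tool delta [ 189.7 -132.2   30.4]
turn -0.934
```

carry_out:
  commands:
    - {"slide": [0.038,-0.0264,0],"turn": [0,0,0]}
    - {"slide": [0.038,-0.0264,0],"turn": [0,0,0]}
    - {"slide": [0.038,-0.0264,0],"turn": [0,0,0]}
    - {"slide": [0.038,-0.0264,0],"turn": [0,0,0]}
    - {"slide": [0.038,-0.0264,0],"turn": [0,0,0]}
    - {"slide": [0,0,0],"turn": [0,0,-0.1865]}
    - {"slide": [0,0,0],"turn": [0,0,-0.1865]}
    - {"slide": [0,0,0],"turn": [0,0,-0.1865]}
    - {"slide": [0,0,0],"turn": [0,0,-0.1865]}
    - {"slide": [0,0,0],"turn": [0,0,-0.1865]}

```text
t: 10.7
position: [596.4, 57.0, 227.6]
ee_rot: [[-0.016, 1.0, -0.0], [1.0, 0.016, 0.0], [0.0, -0.0, -1.0]]
contact_force: [0.3, -0.1, -0.1]
width: 0.527
finger_force: 0.0
```

```bash
python3 st.py 597 56.5 101 90.6
python3 - <<'E'
from station import vision
import cv2
a=vision.grab_frame('top'); b=vision.grab_frame('side'); cv2.imwrite('pics/top1.png',a)
a=cv2.resize(a[150:350,180:447],(800,600),interpolation=cv2.INTER_CUBIC)
b=cv2.resize(b[160:340,210:450],(800,600),interpolation=cv2.INTER_CUBIC)
cv2.imwrite('pics/t2.png',a); cv2.imwrite('pics/s2.png',b)
E
```

```text
10.7 [596.4  57.  227.6] xang 90.9 z [-3.e-04  0.e+00 -1.e+00] w 45.0 F [ 0.3 -0.1 -0.1] ff 0.0 q [-1. 18. 84.  0. 78. -2.]
tool delta [ -0.5   0.7 126.6]
turn 0.005
```

View pics/t2.png

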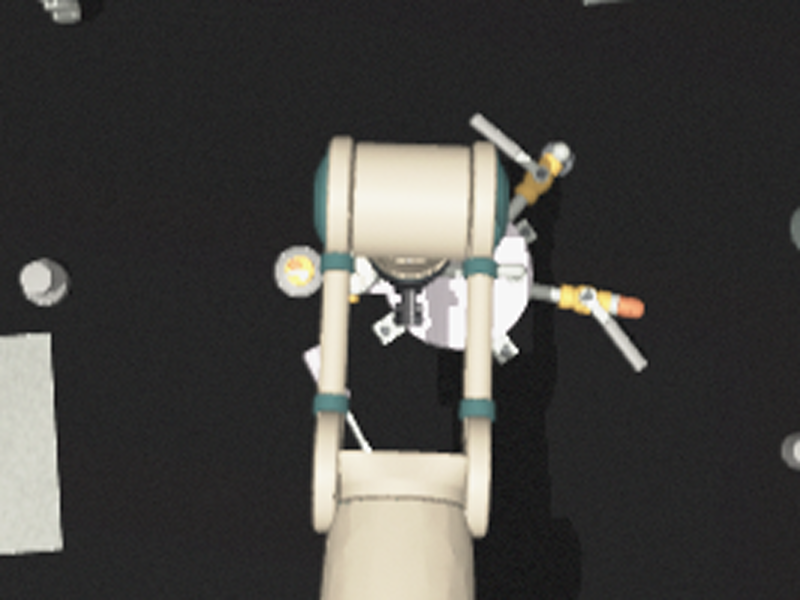

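View pics/s2.png

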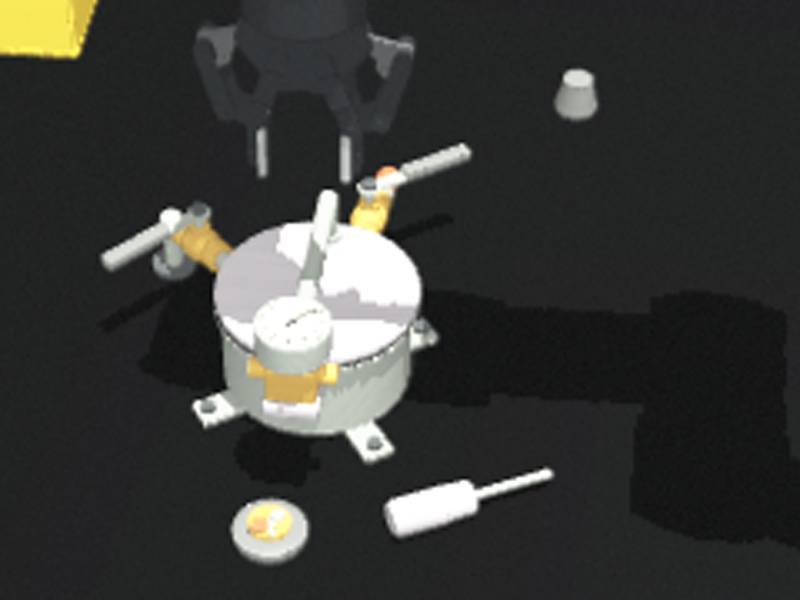

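The vent handle tip moved to crop (642,367), about 42° round from the start, so the valve sits near 45°. The pump valve hasn't moved. The fingers straddle the bar, so I'm going down.

carry_out:
  commands:
    - {"slide": [-0.0005,0.0007,0.04],"turn": [0,0,0.005]}
    - {"slide": [0,0,0.03],"turn": [0,0,0]}
    - {"slide": [0,0,0.02],"turn": [0,0,0]}
    - {"slide": [0,0,0.013],"turn": [0,0,0]}
    - {"slide": [0,0,0.01],"turn": [0,0,0]}
    - {"slide": [0,0,0.008],"turn": [0,0,0]}
    - {"slide": [0,0,0.005],"turn": [0,0,0]}
    - {"slide": [0,0,0],"turn": [0,0,0]}
    - {"slide": [0,0,0],"turn": [0,0,0]}
    - {"slide": [0,0,0],"turn": [0,0,0]}

```text
t: 12.05
position: [597.5, 56.4, 102.3]
ee_rot: [[-0.004, 1.0, 0.001], [1.0, 0.004, 0.0], [0.0, 0.001, -1.0]]
contact_force: [0.8, -0.3, 0.4]
width: 0.527
finger_force: 0.0
```

carry_out:
  commands:
    - {"slide": [0,0,0],"turn": [0,0,0]}
    - {"slide": [0,0,0],"turn": [0,0,0]}
    - {"slide": [0,0,0],"turn": [0,0,0]}
    - {"slide": [0,0,0],"turn": [0,0,0]}
    - {"slide": [0,0,0],"turn": [0,0,0]}
    - {"slide": [0,0,0],"turn": [0,0,0]}
    - {"slide": [0,0,0],"turn": [0,0,0]}
    - {"slide": [0,0,0],"turn": [0,0,0]}
    - {"slide": [0,0,0],"turn": [0,0,0]}
    - {"slide": [0,0,0],"turn": [0,0,0]}
  fingers: 0.0
  force: 80

```text
t: 13.3
position: [597.7, 56.4, 102.2]
ee_rot: [[-0.005, 1.0, 0.001], [1.0, 0.005, 0.0], [0.0, 0.001, -1.0]]
contact_force: [0.3, -0.1, 5.1]
width: 0.134
finger_force: 78.0
```

```bash
python3 st.py 597 56.5 101 90.6
```

```text
13.3 [597.7  56.4 102.2] xang 90.26 z [ 1.1e-03  1.0e-04 -1.0e+00] w 11.5 F [ 0.3 -0.1  5.1] ff 78.0 q [-1. 23. 94.  0. 62. -2.]
tool delta [ 0.1 -0.7  1.2]
turn -0.006
```

carry_out:
  commands:
    - {"slide": [0,0,-0.001],"turn": [0,0,0]}
    - {"slide": [0,0,-0.001],"turn": [0,0,0]}
    - {"slide": [0,0,-0.001],"turn": [0,0,0]}
    - {"slide": [0,0,-0.001],"turn": [0,0,0]}
    - {"slide": [0,0,-0.001],"turn": [0,0,0]}
    - {"slide": [0,0,-0.001],"turn": [0,0,0]}
    - {"slide": [0,0,-0.001],"turn": [0,0,0]}
    - {"slide": [0,0,-0.001],"turn": [0,0,0]}
    - {"slide": [0,0,0],"turn": [0,0,0]}
    - {"slide": [0,0,0],"turn": [0,0,0]}

```text
t: 14.55
position: [597.2, 56.5, 109.8]
ee_rot: [[-0.005, 1.0, 0.0], [1.0, 0.005, 0.0], [0.0, 0.0, -1.0]]
contact_force: [-0.1, -0.2, -8.0]
width: 0.134
finger_force: 77.9
```

Run:
```python
from station import arm
s=arm.observe();print(s['contact_force'],s['moment'],s['width']*85.4,s['position'])
```

```text
[-0.08325801 -0.2467917  -7.97796841] [-0.07332864  0.01373372  0.03692903] 11.401958583625568 [597.20685523  56.46248305 109.83835276]
```

carry_out:
  commands:
    - {"slide": [0,0,-0.004],"turn": [0,0,0]}
    - {"slide": [0,0,-0.006],"turn": [0,0,0]}
    - {"slide": [0,0,-0.008],"turn": [0,0,0]}
    - {"slide": [0,0,-0.01],"turn": [0,0,0]}
    - {"slide": [0,0,-0.01],"turn": [0,0,0]}
    - {"slide": [0,0,-0.01],"turn": [0,0,0]}
    - {"slide": [0,0,-0.01],"turn": [0,0,0]}
    - {"slide": [0,0,-0.01],"turn": [0,0,0]}
    - {"slide": [0,0,-0.009],"turn": [0,0,0]}
    - {"slide": [0,0,-0.005],"turn": [0,0,0]}

```text
t: 15.8
position: [597.5, 56.5, 192.5]
ee_rot: [[-0.005, 1.0, 0.001], [1.0, 0.005, 0.0], [0.0, 0.001, -1.0]]
contact_force: [-0.4, 0.0, -7.7]
width: 0.136
finger_force: 78.0
```

carry_out:
  commands:
    - {"slide": [0,0,0],"turn": [0,0,0]}
    - {"slide": [0,0,0],"turn": [0,0,0]}
    - {"slide": [0,0,0],"turn": [0,0,0]}
    - {"slide": [0,0,0],"turn": [0,0,0]}
    - {"slide": [0,0,0],"turn": [0,0,0]}
    - {"slide": [0,0,0],"turn": [0,0,0]}
    - {"slide": [0,0,0],"turn": [0,0,0]}
    - {"slide": [0,0,0],"turn": [0,0,0]}
    - {"slide": [0,0,0],"turn": [0,0,0]}
    - {"slide": [0,0,0],"turn": [0,0,0]}

```text
t: 17.05
position: [597.2, 56.4, 191.8]
ee_rot: [[-0.005, 1.0, 0.0], [1.0, 0.005, 0.0], [0.0, 0.0, -1.0]]
contact_force: [-1.0, 0.4, -7.6]
width: 0.136
finger_force: 78.0
```

```bash
python3 st.py
python3 - <<'E'
from station import vision
import cv2
b=vision.grab_frame('side')
b=cv2.resize(b[160:340,210:450],(800,600),interpolation=cv2.INTER_CUBIC)
cv2.imwrite('pics/s3.png',b)
E
```

```text
17.05 [597.2  56.4 191.8] xang 90.26 z [ 0.e+00  1.e-04 -1.e+00] w 11.6 F [-1.   0.4 -7.6] ff 78.0 q [-1. 19. 87.  0. 74. -2.]
```

View pics/s3.png

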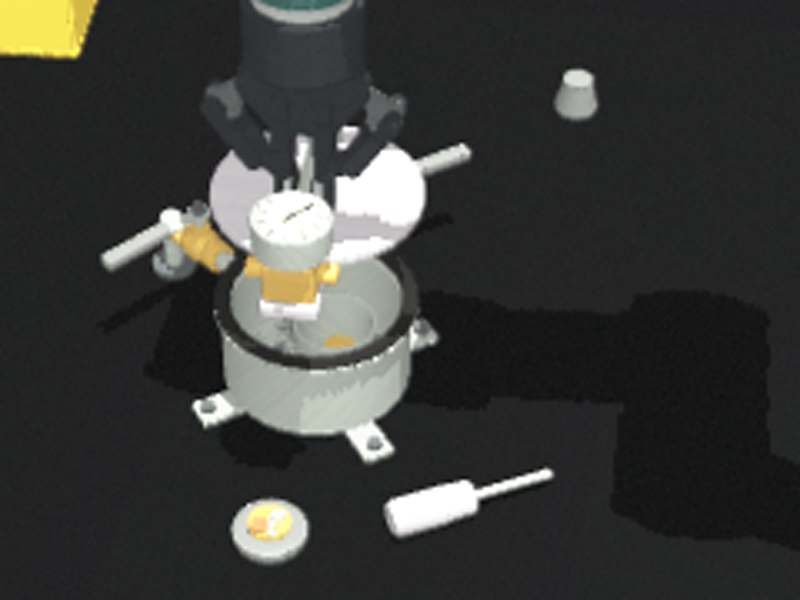

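The lid is up, with its gauge at crop (291,218) and the disc centred near (318,195). The basket is visible inside the chamber. I'll check for sag numerically.

Run:
```python
from fit import *
l=np.array([597.3,5.5]); y=1.581
# tilt about balance point, dz at gauge = -sin(t)*53 etc
for t in (-5,0,5):
    k=np.tan(np.radians(t)); q=lambda x,yy,z:((proj('side',pt(l,y,x,yy,z+90-(x-51)*k))-[209.65,159.65])/.3).round(0)
    print(t,'gauge',q(104,0,150),'disc left/right',q(0,73,86),q(0,-73,86),'back',q(-73,0,86))
```

```text
-5 gauge [292. 207.] disc left/right [424. 202.] [211. 183.] back [332. 134.]
0 gauge [292. 212.] disc left/right [424. 196.] [211. 178.] back [332. 122.]
5 gauge [292. 218.] disc left/right [424. 191.] [211. 173.] back [332. 110.]
```

Run:
```python
from fit import *
a=cv2.imread('pics/s2.png');b=cv2.imread('pics/s3.png')
l=np.array([597.3,5.5]); y=1.581
def sh(x,z,t):
    k=np.radians(t); P=lambda dz:proj('side',pt(l,y,x,0,z+dz))/.3
    return (P(89.6-(x-51)*k)-P(0)).round(1)
for name,(u0,v0,u1,v1),x,z in (('gauge',(250,292,338,345),104,148),('brass',(248,355,338,418),118,105)):
    tpl=a[v0:v1,u0:u1]; r=cv2.matchTemplate(b[v0-180:v1-40,u0-30:u1+30],tpl,cv2.TM_CCOEFF_NORMED)
    _,s,_,p=cv2.minMaxLoc(r); print(name,s,p[0]-30,p[1]-180,[(t,sh(x,z,t)) for t in(-5,0,5)])
```

```text
gauge 0.6700719594955444 -2 -105 [(-5, array([  -2.3, -111.6])), (0, array([  -2.2, -105.8])), (5, array([  -2.1, -100.1]))]
brass 0.9228189587593079 -1 -100 [(-5, array([  -2.4, -108.4])), (0, array([  -2.3, -101.5])), (5, array([ -2.1, -94.6]))]
```

```bash
python3 -c "
from station import workorder; print(workorder.sign_off())"
```

```text
the job is handed in; nothing more can be done
None
```

I set the vent valve to about 45° and let go of it, left the pump valve shut, and signed off with the lid held still at its balance point, about 1° off level and 90 mm above the rim; sign-off returned no verdict.

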